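# Slide a stirrer's flat battery pack out of its side bay and lay it in the charger

## Task

The battery pack of the magnetic stirrer is flat, and the stirrer must stay where it is because a beaker is standing on its plate. Slide the latch on the stirrer's top aside until it no longer blocks the pack, draw the pack by its pull lip straight out of its bay in the stirrer's side, and lay it in the charging cradle, right way up and fully down in the well, with its contact end towards the cradle's contact post and its pull tongue out at the open end. Do not drop the pack, and leave the beaker and the petri dish standing as they are.

Things in the scene. Friction and masses are not known exactly. Their poses are not given: they have to be found in the camera images.
- stirrer: low white-and-grey magnetic stirrer, 180 (its x) x 150 (y) x 40 mm, fixed; origin under its centre at bench height. Round steel plate at local (28, 0) mm, 110 mm across, top 48 mm up. Battery bay: slot 54 mm wide in the face at local x = -90 mm, centred on y = 0, floor 3 mm and roof 31 mm above the bench; the pack leaves it along the stirrer's -x
- latch (a joint): black latch on the stirrer's top edge over the bay; slides 0 to 0.032 m along the stirrer's +y. Near 0 its 26 mm wide skirt hangs 5.5 mm outside the face, down to 16 mm above the bench, in front of one half of the pack's block and blocks it; from 0.028 the pack is free (push it to its stop, 0.032). It stays where it is left; pushing it takes 2 to 6 N
- latch_rib (a point): point in the middle of the latch's upright thumb rib, 51 mm above the bench; axes as the stirrer's. The rib is 24 (x) x 8 (y) x 13 mm high, its top 57 mm above the bench, on a plate 26 mm long in y whose top is 44 mm above the bench. Push it along the stirrer's +y
- pack_center (a point): centre of the block of the grey battery pack (220 g); block 84 (x) x 50 (y) x 25 mm high. +x to its contact end, -x to a tongue 38 mm wide, 9 mm thick, level with the underside, that ends in the pull lip. At first the block is in the bay, axes as the stirrer's, tongue and lip outside; once unlatched, springs push it out 2 to 6 mm
- pack_lip (a point): middle of the pack's upright pull lip, 83 mm from pack_center along the pack's -x, 12.5 mm above its underside; lip 10 (x) x 38 (y) x 25 mm high, 16 mm above the tongue, with a 36 mm gap over the tongue to the block. Unlatched, the pack pulls out with 1 to 3 N; it is out when pack_center is over 132 mm from the stirrer's origin along -x, and then lies on the bench
- cradle_well (a point): centre of the well's floor, 10 mm above the bench, of a fixed white charging cradle, 172 x 78 mm. Well 92 (x) x 58 (y) mm, 4 mm of play round the block; side walls and two corner stops at -x rise 8 mm over the floor, the contact post at +x 22 mm; a 47 mm gap between the stops lets the tongue lie out to -x. Seated, pack_center is 12.5 mm above this point, axes alike
- beaker_center (a point): centre, half-way up, of an empty beaker, 65 mm across and 85 mm high, standing loose on the stirrer's plate
- dish: closed petri dish, 62 mm across and 15 mm high, standing loose on the bench in front of the stirrer; origin at the centre of its underside
Not all that is in view belongs to the job. Leave any pink look-alike of the part that bears beaker_center alone. There is more than one size of the part that bears pack_center; the job needs the larger.

How it is judged:
On the way, in this order (a step that is already met when the one before it is completed fails the run):
1. the latch is slid clear of the pack (0.027 m or more) (value of joint latch above 0.027 m), for 0.1 s.
2. the pack is drawn wholly out of the bay (x of pack_center in the frame of stirrer below -0.131 m), for 0.1 s.
At the end, for the whole second after the job is handed in: The pack lies upright and at rest in the cradle's well: its block's centre within 6 mm of the well's centre each way, down on the floor (within 2 mm) and level (3 degrees), its tongue out at the open end; the beaker stands within 15 mm of its place and the petri dish within 20 mm (x of pack_center in the frame of cradle_well between -0.006 and 0.006 m and y of pack_center in the frame of cradle_well between -0.006 and 0.006 m and z of pack_center in the frame of cradle_well between 0.01 and 0.0145 m and angle between pack_center's own z axis and vertical below 0.06 rad and linear speed of pack below 0.01 m/s and distance of beaker_center from where it was at the start of the episode below 0.015 m and angle between beaker_center's own z axis and vertical below 0.1 rad and distance of dish from where it was at the start of the episode below 0.02 m); the robot touches nothing.
It fails at once if the beaker is shoved more than 15 mm or tipped (distance of beaker_center from where it was at the start of the episode above 0.015 m or angle between beaker_center's own z axis and vertical above 0.25 rad).
It fails at once if the petri dish is shoved more than 20 mm (distance of dish from where it was at the start of the episode above 0.02 m).
It fails at once if the pack is dropped (falls free more than about 3 cm above where it would lie) (height (world z) of pack_center above 0.055 m and contact force between pack and anything else below 0.05 N).
It also fails if it takes over 48 s, if anything falls off the work surface, if the arm or the gripper's body presses on something with over 40 N, if the wrist force passes 120 N, or if a joint passes its speed limit or range.

## Robot

A 6-joint arm with a two-finger parallel gripper is mounted at the origin on a cart in front of the work surface, level with it; the furniture and walls round the work are solid. World frame = base frame: x ahead of the robot, y to its left, z up, the work surface at z = 0. Lengths are in m, angles in rad, forces in N, time in s.
With the tool pointing down it reaches from about 0.35 to 0.975 m from the base axis. Payload 4.9 kg.
Tool frame: the origin (TCP) lies at the very end of the fingers, on their centre line; the grasp point (between the pads) lies 19 mm behind it (arm.pinch_z is the distance from the TCP to the grasp point, in m); z points along the fingers, y is the line along which they close (so a half turn about z gives the same grasp; the last joint's range is limited). The gripper opens to 85 mm and grips with 20 to 120 N. Pads are 22 mm wide; open, the fingers measure 114 mm over their backs; the gripper's body (76 mm by 85 mm) begins 54 mm behind the grasp point. The pads swing forward as they close: fully open they stand 13 mm farther back than shut.
Start: joints at [-1.461, 0.053, 1.613, -0, 1.476, -0.119], TCP at [0.142, -0.609, 0.231] pointing down, gripper open.
Joint ranges: [-3.01, 3.01], [-1.01, 2.22], [0.06, 2.58], [-1.02, 4.17], [0.09, 2.62], [-3.14, 3.14]. Speed limits (rad/s): [2.57, 2.57, 3.14, 3.14, 3.14, 3.14].

## Interface

Orientations are given as a unit quaternion [w, x, y, z].
In Python, from workcell import state, optics, arm gives the robot as it stands.
- The arm moves only by the tool carry_out, never from a script. Its argument "moves" is a list of rows, each a list of 3 entries, a list of its own where there are three numbers: the shift along the tool's x, y, z each as a share of 0.3 m, from -1 to 1, then the turn, a rotation vector about the tool's x, y, z each as a share of 120 degrees, from -1 to 1, then the closure, from 0 (fully open) to 1 (shut). A call has 1 to 10 rows; each row is the pose to reach, as a shift and turn from the pose commanded when the call began, along the tool's axes at that moment; what a row does not reach only later rows make up. A row lasts 1/12 s, in which the tool goes at most 41.7 mm and 7.16 degrees, less where a joint would pass 70% of its speed; a pose out of reach is approached as far as the arm can. A call with a number of a shift or a turn outside -1 to 1 is refused whole. A call with a gripper value outside its range is refused whole. The fingers move at their own pace and stop on an object; "grip_force" is the grip in N (left out, the last holds). Time passes only in rows, so rows that repeat a pose let the fingers close. It gives the time, the measured TCP pose, the force, the opening and the grip force at its end, in the units of the state.
- state(): the state, without advancing time (a new reading comes with each control period).
- optics.snapshot(name): name is "scene" or "top" or "wrist"; returns the picture (400x640x3 uint8, blue, green, red); there is no depth.
- optics.camera_model(name): a dict with "fov_y" (degrees; the focal length in pixels is half the picture's height over the tangent of half this angle, whatever the lens; pixels are square), "cx", "cy" (the principal point, pixels), "k1" (the pictures are not rectified: a ray, as slopes to the right and down, at radius r is drawn at 1 + k1 r^2 times it, then the intrinsics apply), "xyz" and "attitude" of the camera in the world; the wrist camera has in their place "tool_from_camera" (4x4, takes a point from camera to tool coordinates, whose origin is the TCP and whose axes are the flange's). Camera axes: x right, y down, z forward; pixel columns grow to the right and rows downward; lengths in m; the calibration is good to about 2 mm. A picture is of the moment at which its call begins: read the wrist's pose just before it. camera_model takes no time and is no camera call.
- arm.sign_off(): hands the job in; it is judged then, once.
Trained networks look in the newest picture that a camera, given by its name, has taken for a name from the list of things; names that differ only in an ending like _2 or _b are one class to them, and where a whole thing is asked for, a point or a joint stands for the part that bears it (a point fixed in the world has none). Each returns a list of dicts, best first, with "confidence" (0 to 1); they miss things now and then, are a little off and sometimes report something else, mostly with a low value. They report only what shows in the picture. A call takes as long as a camera call. They do not tell look-alikes from the thing itself.
- optics.recognise(thing, camera): "extent" ([left, top, right, bottom] in pixels, round what is visible of it).
- optics.spot_point(thing, camera): "location" ([column, row] in pixels: a listed point, or the origin of a listed thing).
The state is a dict: "time": time; "q": joint angles; "dq": joint speeds; "tau": joint torques, N m; "ee_pos": TCP position; "eef_rot": TCP orientation; "ft_force": force on the tool from outside, world axes, zero at the start; "moment": the same for the moment, N m; "grip_width": finger opening in m; "grasp_force": force on a finger pad.
Only numpy, scipy, OpenCV 4.12 (cv2) and the standard library are available. Lean on these libraries where they do the work, as an engineer would, in place of code of your own. Each camera call takes 0.05 s, during which the arm holds its last target. There are 200 camera calls.

## Working session

There is one attempt and no reset: what is moved stays moved. The work goes in short steps, Python scripts to look and compute and a tool call to move; the robot and the scene stay as the last step left them, time stands still between calls to the robot, and variables do not carry over. Pictures are saved under pics/ and viewed, at most 10 in all, crops included, and the job is handed in when it is done.

Besides the shell and the picture viewer there is one more tool, called after "Emit:" as name(argument=value, ...) on one line, values as JSON. carry_out: Moves the arm, as the interface text tells. Shift numbers are shares of 0.3 m and turn numbers shares of 120 degrees, none past 1 either way. Its arguments: {"type":"object","properties":{"moves":{"type":"array"},"grip_force":{"type":"number"}},"required":["moves"]}

```bash
mkdir -p pics; ls
cat > h.py <<'E'
import numpy as np,cv2
from workcell import state,optics,arm
from scipy.spatial.transform import Rotation as R
def K(m):
    f=200/np.tan(np.radians(m["fov_y"])/2); return f
def campose(n,s=None):
    m=optics.camera_model(n)
    if "tool_from_camera" in m:
        s=s or state(); T=np.eye(4);q=s["eef_rot"];T[:3,:3]=R.from_quat([q[1],q[2],q[3],q[0]]).as_matrix();T[:3,3]=s["ee_pos"]
        return m,T@np.array(m["tool_from_camera"])
    T=np.eye(4);a=np.array(m["attitude"])
    T[:3,:3]=a if a.shape==(3,3) else R.from_quat([a[1],a[2],a[3],a[0]]).as_matrix()
    T[:3,3]=m["xyz"];return m,T
def ground(n,px,z,s=None):
    m,T=campose(n,s);f=K(m)
    d=np.array([(px[0]-m["cx"])/f,(px[1]-m["cy"])/f]);u=d.copy()
    for _ in range(30): u=d/(1+m["k1"]*(u@u))
    v=T[:3,:3]@np.array([u[0],u[1],1]);o=T[:3,3]
    return o+v*(z-o[2])/v[2]
def proj(n,p,s=None):
    m,T=campose(n,s);c=np.linalg.inv(T)@np.append(p,1);u=c[:2]/c[2];u=u*(1+m["k1"]*(u@u))
    return u*K(m)+[m["cx"],m["cy"]]
E
python3 - <<'E'
from h import *
for n in("scene","top","wrist"):
    s=state();cv2.imwrite(f"pics/{n}0.png",optics.snapshot(n)); print(n,optics.camera_model(n))
    for t,z in(("stirrer",0),("latch_rib",.051),("pack_center",.0155),("pack_lip",.0155),("cradle_well",.01),("beaker_center",.09),("dish",0)):
        for r in optics.spot_point(t,n)[:3]: print(t,round(r["confidence"],2),np.round(r["location"]),np.round(ground(n,r["location"],z,s),3))
print(state())
E
```

```text
pics
scene {'fov_y': 49.26173300485348, 'cx': 324.8453985225376, 'cy': 203.49596616605058, 'k1': 0.037791791630709184, 'xyz': array([0.1773609 , 0.78646761, 0.64840922]), 'attitude': array([ 0.10478652, -0.19691479,  0.85757393, -0.4634774 ])}
stirrer 0.76 [324. 200.] [ 0.617 -0.121  0.   ]
stirrer 0.43 [323. 198.] [ 0.623 -0.13   0.   ]
latch_rib 0.59 [322. 195.] [ 0.595 -0.068  0.051]
pack_center 0.94 [400. 210.] [ 0.407 -0.142  0.015]
pack_center 0.71 [325. 222.] [ 0.56  -0.008  0.015]
pack_center 0.62 [325. 203.] [ 0.597 -0.087  0.015]
pack_lip 0.84 [418. 213.] [ 0.363 -0.149  0.015]
pack_lip 0.55 [326. 222.] [ 0.557 -0.011  0.015]
cradle_well 0.67 [259. 312.] [0.547 0.309 0.01 ]
beaker_center 0.74 [321. 165.] [ 0.637 -0.146  0.09 ]
beaker_center 0.71 [259. 311.] [0.502 0.366 0.09 ]
beaker_center 0.7 [340. 153.] [ 0.622 -0.234  0.09 ]
dish 0.18 [326. 204.] [ 0.602 -0.105  0.   ]
top {'fov_y': 55.40484879649267, 'cx': 317.43121625210046, 'cy': 201.92542984460547, 'k1': -0.0293629943361702, 'xyz': array([0.36103433, 0.01620015, 1.099735  ]), 'attitude': array([-0.06477168,  0.71260
[... 1046 characters left out ...]
 1.00000000e+00]])}
{'time': 1.2, 'q': array([-1.46099583e+00,  5.26951710e-02,  1.61288602e+00, -4.30987435e-06,
        1.47601123e+00, -1.18968885e-01]), 'dq': array([ 0.00030776,  0.00125179,  0.00126268,  0.00068978, -0.00045804,
       -0.00068669]), 'tau': array([-1.66605141e-04, -3.93686199e+01, -3.70460379e+01, -7.02435912e-06,
        5.30656871e-04, -6.03792259e-06]), 'ee_pos': array([ 0.14175337, -0.60869613,  0.23131493]), 'eef_rot': array([ 1.05128096e-07,  9.93465177e-01,  1.14135626e-01, -2.14576871e-06]), 'ft_force': array([-0.74007571,  0.37421479,  0.50569477]), 'moment': array([-0.01006172, -0.00121786,  0.00142714]), 'grasp_force': 0.0, 'grip_width': 0.08504051938986791}
```

Run:
```python
import cv2
a=cv2.imread("pics/top0.png");cv2.imwrite("pics/topc.png",cv2.resize(a[120:320,170:470],None,fx=2.6,fy=2.6,interpolation=cv2.INTER_CUBIC))
b=cv2.imread("pics/scene0.png");cv2.imwrite("pics/scc.png",cv2.resize(b[100:360,180:480],None,fx=2.2,fy=2.2,interpolation=cv2.INTER_CUBIC))
```

```text
(no output)
```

View pics/topc.png

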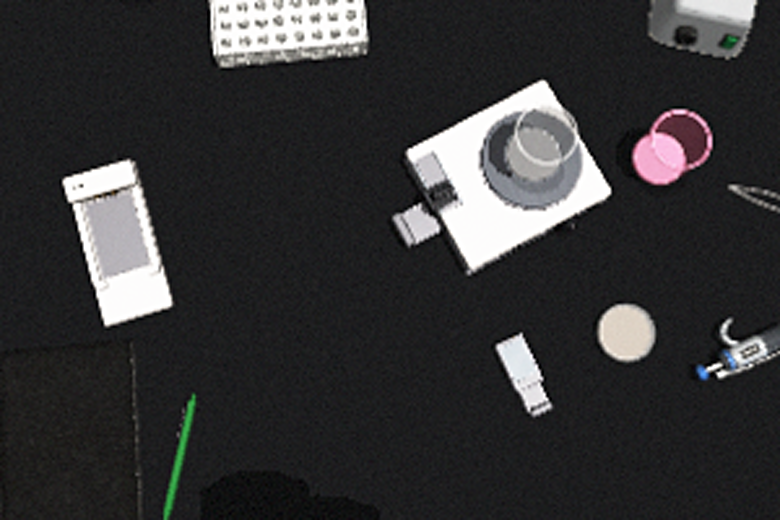

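View pics/scc.png

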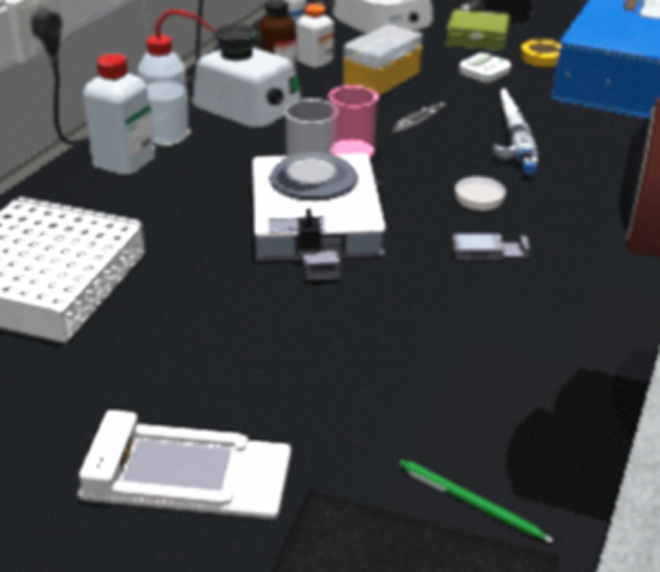

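The job needs the larger pack. It is in the stirrer, with its lip at about (327,210) in the top view. The loose smaller one at about (370,258) is a look-alike, and so is the pink beaker at about (426,178). The clear beaker on the plate at about (378,174) is the real one. The open end of the cradle points towards the robot. I'll move over the latch and take a close look.

Emit:
carry_out(moves=[[[1,-0.755,0],[0,0,-0.59],0.65],[[1,-0.755,0],[0,0,-0.59],0.65],[[1,-0.755,0],[0,0,-0.59],0.65],[[1,-0.755,0],[0,0,-0.59],0.65],[[1,-0.755,0],[0,0,-0.59],0.65],[[1,-0.755,0],[0,0,-0.59],0.65],[[1,-0.755,0],[0,0,-0.59],0.65],[[1,-0.755,0],[0,0,-0.59],0.65],[[1,-0.755,0],[0,0,-0.59],0.65],[[1,-0.755,0],[0,0,-0.59],0.65]])

```text
time: 2.03
ee_pos: [0.3861, -0.3151, 0.2316]
eef_rot: [0.0, 0.739, 0.673, 0.001]
ft_force: [-0.0, -0.7, -0.5]
grip_width: 0.0299
grasp_force: 0.0
```

Emit:
carry_out(moves=[[[0.97,0.56,0.03],[0,0,-0.295],0.65],[[0.97,0.56,0.03],[0,0,-0.295],0.65],[[0.97,0.56,0.03],[0,0,-0.295],0.65],[[0.97,0.56,0.03],[0,0,-0.295],0.65],[[0.97,0.56,0.03],[0,0,-0.295],0.65],[[0.97,0.56,0.03],[0,0,-0.295],0.65],[[0.97,0.56,0.03],[0,0,-0.295],0.65],[[0.97,0.56,0.03],[0,0,-0.295],0.65],[[0.97,0.56,0.03],[0,0,-0.295],0.65],[[0.97,0.56,0.03],[0,0,-0.295],0.65]])

```text
time: 2.87
ee_pos: [0.5812, -0.0465, 0.222]
eef_rot: [-0.0, 0.504, 0.864, -0.0]
ft_force: [-0.8, 0.0, -0.5]
grip_width: 0.0298
grasp_force: 0.0
```

Run:
```python
from h import *
n="wrist";s=state();im=optics.snapshot(n);cv2.imwrite("pics/w1.png",im);np.save("s1.npy",s,allow_pickle=True)
print(s["ee_pos"],s["eef_rot"])
for t,z in(("stirrer",0),("latch_rib",.051),("pack_center",.0155),("pack_lip",.0155),("beaker_center",.09)):
    for r in optics.spot_point(t,n)[:3]: print(t,round(r["confidence"],2),np.round(r["location"]),np.round(ground(n,r["location"],z,s),4))
```

```text
[ 0.58121865 -0.04647281  0.2219914 ] [-2.94774027e-04  5.03506054e-01  8.63991635e-01 -1.47359599e-04]
stirrer 0.63 [314. 226.] [ 0.6191 -0.1211  0.    ]
latch_rib 0.65 [324. 185.] [ 0.5934 -0.0512  0.051 ]
pack_center 0.64 [166. 167.] [ 0.4159 -0.1369  0.0155]
pack_center 0.47 [314. 289.] [ 0.6642 -0.2029  0.0155]
pack_lip 0.94 [124. 163.] [ 0.3669 -0.158   0.0155]
pack_lip 0.6 [313. 134.] [ 0.5562 -0.0121  0.0155]
beaker_center 0.87 [272. 346.] [ 0.6347 -0.2527  0.09  ]
beaker_center 0.57 [315. 289.] [ 0.6395 -0.1528  0.09  ]
```

View pics/w1.png

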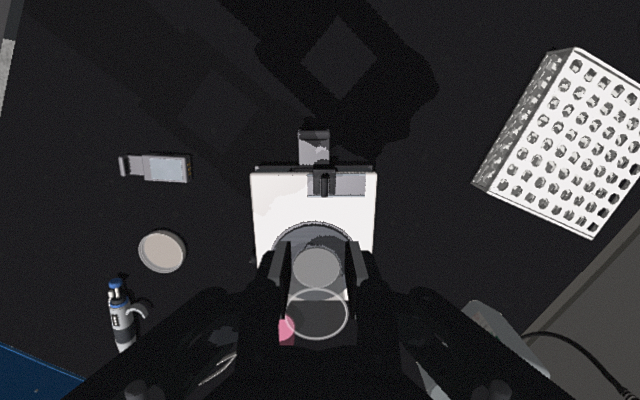

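The wrist view shows the stirrer's front edge from (250,173) to (377,171), the latch rib at (324,185) and the lip at (313,134). Next I'll get the yaw and the offsets.

Run:
```python
from h import *
s=np.load("s1.npy",allow_pickle=True).item()
im=cv2.imread("pics/w1.png");g=im.min(2)
m=((g>170)*255).astype(np.uint8);m[:,:235]=0;m[:,400:]=0;m[260:]=0
n,l,st,_=cv2.connectedComponentsWithStats(m)
i=1+np.argmax(st[1:,4]);m=l==i
c=[]
lp=[];rp=[];tp=[]
for y in range(195,235):
    x=np.where(m[y])[0]; lp.append(ground("wrist",(x.min()-.5,y),.04,s)[:2]); rp.append(ground("wrist",(x.max()+.5,y),.04,s)[:2])
for x in list(range(256,295))+list(range(366,374)):
    y=np.where(m[:,x])[0]; tp.append(ground("wrist",(x,y.min()-.5),.04,s)[:2])
def fit(p):
    v=cv2.fitLine(np.array(p,np.float32),cv2.DIST_HUBER,0,.001,.001).ravel();return v[2:],np.degrees(np.arctan2(v[1],v[0])),v[:2]
L,Rr,T=fit(lp),fit(rp),fit(tp);print(L,Rr,T)
yaw=(L[1]+Rr[1])/2
def chk(yaw):
    xs=np.array([np.cos(np.radians(yaw)),np.sin(np.radians(yaw))]);ys=np.array([-xs[1],xs[0]])
    mid=(L[0]+Rr[0])/2; o=ys*(mid@ys)+xs*(T[0]@xs+.09)
    print(yaw,"width",(Rr[0]-L[0])@ys,"origin",o)
    for nme,p in(("rib",[.5934,-.0512]),("lip",[.5562,-.0121])):
        d=np.array(p)-o;print(nme,d@xs,d@ys)
    d=s["ee_pos"][:2]-o;print("tcp",d@xs,d@ys)
chk(yaw);chk(-60)
```

```text
(array([ 0.54077315, -0.13320844], dtype=float32), np.float32(-60.830063), array([ 0.4874015, -0.873178 ], dtype=float32)) (array([ 0.6665376 , -0.05668832], dtype=float32), np.float32(-60.387302), array([ 0.49413446, -0.8693855 ], dtype=float32)) (array([ 0.5648564 , -0.05532401], dtype=float32), np.float32(29.553806), array([0.8698929 , 0.49324068], dtype=float32))
-60.60868 width 0.14713097 origin [ 0.62153625 -0.12669322]
rib -0.07958482814963007 0.012535152152764628
lip -0.13190890475447323 -0.0006875930959107299
tcp -0.08968183767850077 0.004241657351321448
-60 width 0.14717524846797458 origin [ 0.62179775 -0.12637196]
rib -0.07929970614209125 0.012992807111514551
lip -0.13176129943006282 0.0003266620907334249
tcp -0.08948425018057052 0.004807043794217288
```

Emit:
carry_out(moves=[[[-0.033,0.028,0.3],[0,0,0.008],0.65],[[-0.033,0.028,0.3],[0,0,0.008],0.65],[[-0.033,0.028,0.3],[0,0,0.008],0.65],[[-0.033,0.028,0.48],[0,0,0.008],0.65],[[-0.033,0.028,0.48],[0,0,0.008],0.65],[[-0.033,0.028,0.53],[0,0,0.008],0.65],[[-0.033,0.028,0.58],[0,0,0.008],0.65],[[-0.033,0.028,0.58],[0,0,0.008],0.65]])

```text
time: 3.83
ee_pos: [0.5904, -0.053, 0.0461]
eef_rot: [-0.003, 0.513, 0.859, -0.001]
ft_force: [-0.4, 0.9, -1.2]
grip_width: 0.0303
grasp_force: 0.0
```

Run:
```python
from h import *
s=state();cv2.imwrite("pics/w2.png",optics.snapshot("wrist")[60:360,120:520]);print(s["ee_pos"],s["ft_force"])
```

```text
[ 0.59042771 -0.05300553  0.04612945] [-0.42438465  0.86360351 -1.1783839 ]
```

View pics/w2.png

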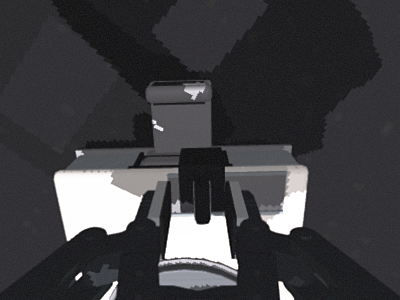

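The rib stands between the fingers, at crop (203,195). Now I'll push it along +y.

Emit:
carry_out(moves=[[[0,0.03,0],[0,0,0],0.65],[[0,0.05,0],[0,0,0],0.65],[[0,0.07,0],[0,0,0],0.65],[[0,0.09,0],[0,0,0],0.65],[[0,0.11,0],[0,0,0],0.65],[[0,0.125,0],[0,0,0],0.65],[[0,0.135,0],[0,0,0],0.65],[[0,0.14,0],[0,0,0],0.65],[[0,0.14,0],[0,0,0],0.65]])

```text
time: 4.63
ee_pos: [0.6294, -0.0334, 0.0483]
eef_rot: [-0.0, 0.512, 0.859, -0.001]
ft_force: [-2.7, -2.0, 2.4]
grip_width: 0.03
grasp_force: 1.9
```

Emit:
carry_out(moves=[[[0,0.01,0],[0,0,0],0.65],[[0,0.015,0],[0,0,0],0.65],[[0,0.015,0],[0,0,0],0.65]])

```text
time: 4.88
ee_pos: [0.6299, -0.033, 0.048]
eef_rot: [-0.004, 0.512, 0.859, -0.005]
ft_force: [-14.5, -8.6, 10.8]
grip_width: 0.0299
grasp_force: 8.6
```

Emit:
carry_out(moves=[[[0,-0.04,0],[0,0,0],0.65],[[0,-0.04,-0.13],[0,0,0],0.65],[[0.1,-0.1,-0.26],[0,0,0.06],0.65],[[0.195,-0.177,-0.36],[0,0,0.59],0.68],[[0.195,-0.177,-0.36],[0,0,0.59],0.68],[[0.195,-0.177,-0.36],[0,0,0.59],0.68],[[0.195,-0.177,-0.36],[0,0,0.59],0.68],[[0.195,-0.177,-0.36],[0,0,0.59],0.68],[[0.195,-0.177,-0.36],[0,0,0.59],0.68],[[0.195,-0.177,-0.36],[0,0,0.59],0.68]])

```text
time: 5.72
ee_pos: [0.5594, -0.0043, 0.1564]
eef_rot: [-0.0, 0.863, 0.505, 0.001]
ft_force: [-0.7, -0.6, -0.4]
grip_width: 0.027
grasp_force: 0.0
```

Run:
```python
from h import *
q=state()["eef_rot"];print(np.degrees(2*np.arctan2(q[2],q[1])))
```

```text
60.69113228379582
```

Emit:
carry_out(moves=[[[0,0,0],[0,0,0.26],0.68],[[0,0,0],[0,0,0.26],0.68],[[0,0,0],[0,0,0.26],0.68],[[0,0,0],[0,0,0.26],0.68],[[0,0,0],[0,0,0.26],0.68],[[0,0,0],[0,0,0.26],0.68]])

```text
time: 6.22
ee_pos: [0.5594, -0.0044, 0.1562]
eef_rot: [-0.0, 0.966, 0.257, 0.001]
ft_force: [-0.5, 0.1, -0.6]
grip_width: 0.0273
grasp_force: 0.0
```

Run:
```python
from h import *
n="wrist";s=state();im=optics.snapshot(n);cv2.imwrite("pics/w3.png",im);np.save("s3.npy",s,allow_pickle=True)
q=s["eef_rot"];print(s["ee_pos"],np.degrees(2*np.arctan2(q[2],q[1])))
o=np.array([.6217,-.1265]);a=np.radians(-60.5);xs=np.array([np.cos(a),np.sin(a)]);ys=np.array([-xs[1],xs[0]])
f=lambda p:np.round([(p[:2]-o)@xs,(p[:2]-o)@ys],4)
print("tcp",f(s["ee_pos"]))
for t,z in(("latch_rib",.051),("pack_lip",.0155)):
    for r in optics.spot_point(t,n)[:3]: print(t,round(r["confidence"],2),np.round(r["location"]),f(ground(n,r["location"],z,s)))
```

```text
[ 0.55936635 -0.00435574  0.15620224] 29.808948431074363
tcp [-0.137   0.0059]
latch_rib 0.84 [383. 157.] [-0.0806  0.0425]
pack_lip 0.88 [318. 191.] [-1.367e-01  1.000e-04]
```

View pics/w3.png

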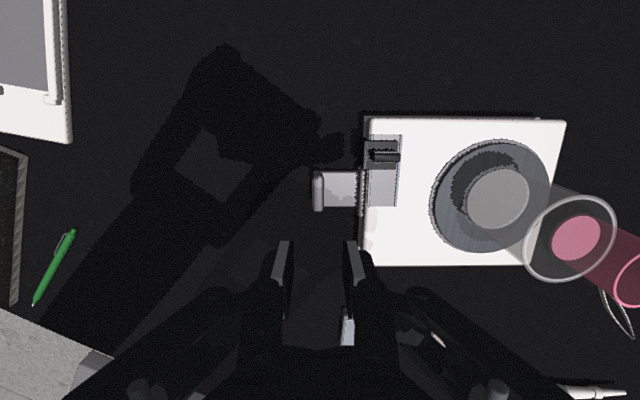

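The lip is at (318,191). The latch has moved about 30 mm, and the springs have pushed the pack out about 5 mm. I'll descend over the lip and grip it.

Emit:
carry_out(moves=[[[-0.02,0,0.13],[0,0,0],0.68],[[-0.02,0,0.26],[0,0,0],0.68],[[-0.02,0,0.36],[0,0,0],0.68],[[-0.02,0,0.41],[0,0,0],0.68],[[-0.02,0,0.44],[0,0,0],0.68],[[-0.02,0,0.465],[0,0,0],0.68],[[-0.02,0,0.465],[0,0,0],0.68]])

```text
time: 6.95
ee_pos: [0.5535, -0.0076, 0.016]
eef_rot: [-0.0, 0.966, 0.258, -0.001]
ft_force: [0.1, -0.8, -0.6]
grip_width: 0.0271
grasp_force: 0.0
```

Emit:
carry_out(moves=[[[0,0,0],[0,0,0],0.9],[[0,0,0],[0,0,0],1],[[0,0,0],[0,0,0],1],[[0,0,0],[0,0,0],1],[[0,0,0],[0,0,0],1]], grip_force=80)

```text
time: 7.37
ee_pos: [0.5551, -0.0077, 0.0184]
eef_rot: [0.0, 0.966, 0.258, 0.001]
ft_force: [0.4, 0.9, 3.1]
grip_width: 0.0073
grasp_force: 79.3
```

Run:
```python
from h import *
s=state();im=optics.snapshot("wrist");cv2.imwrite("pics/w4.png",cv2.resize(im[100:360,180:480],None,fx=2.2,fy=2.2));print(s["ee_pos"],s["ft_force"],s["grip_width"])
```

```text
[ 0.55513794 -0.00768516  0.01835314] [0.43336243 0.89637683 3.08676114] 0.00727085804279667
```

View pics/w4.png

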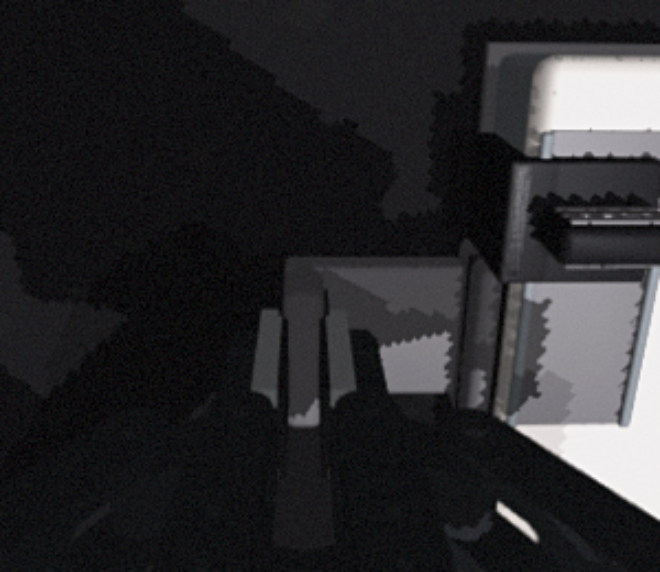

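The lip, at about (302,350) in the crop, is held between both pads. I'll pull the pack straight out along -y of the tool.

Emit:
carry_out(moves=[[[0,-0.03,0],[0,0,0],1],[[0,-0.06,0],[0,0,0],1],[[0,-0.09,0],[0,0,0],1],[[0,-0.12,0],[0,0,0],1],[[0,-0.15,0],[0,0,0],1],[[0,-0.18,0],[0,0,0],1],[[0,-0.21,0],[0,0,0],1],[[0,-0.25,0],[0,0,0],1],[[0,-0.29,0],[0,0,0],1],[[0,-0.32,0],[0,0,0],1]])

```text
time: 8.25
ee_pos: [0.5042, 0.0771, 0.0159]
eef_rot: [-0.001, 0.966, 0.258, -0.001]
ft_force: [-0.6, -1.0, -0.8]
grip_width: 0.0074
grasp_force: 79.1
```

Emit:
carry_out(moves=[[[0,0,-0.01],[0,0,0],1],[[0,0,-0.03],[0,0,0],1],[[0,0,-0.06],[0,0,0],1],[[0,0,-0.08],[0,0,0],1],[[0,0,-0.08],[0,0,0],1]], grip_force=100)

```text
time: 8.67
ee_pos: [0.5079, 0.0753, 0.0431]
eef_rot: [0.0, 0.966, 0.257, 0.002]
ft_force: [1.0, 0.1, -2.4]
grip_width: 0.0064
grasp_force: 102.2
```

Run:
```python
from h import *
s=state();im=optics.snapshot("wrist")
q=s["eef_rot"];print(s["ee_pos"],np.degrees(2*np.arctan2(q[2],q[1])),s["grip_width"])
for t,z in(("pack_lip",.036),("pack_center",.036)):
    for r in optics.spot_point(t,"wrist")[:3]: print(t,round(r["confidence"],2),np.round(r["location"]),ground("wrist",r["location"],z,s))
im2=optics.snapshot("scene");x,y=map(int,proj("scene",s["ee_pos"]));
x0=max(0,x-90);y0=max(0,y-70)
a=cv2.resize(im2[y0:y0+130,x0:x0+190],(780,534))
cv2.imwrite("pics/m.png",a)
# cradle from the clear top view of the start
t=cv2.imread("pics/top0.png");
print(proj("top",[.545,.31,.01]))
cv2.imwrite("pics/cr.png",cv2.resize(t[170:255,185:250],None,fx=7,fy=7,interpolation=cv2.INTER_CUBIC))
```

```text
[0.50787032 0.07531312 0.0431125 ] 29.818450969315844 0.006407705288866149
pack_lip 0.89 [318. 254.] [0.50648678 0.07376332 0.036     ]
pack_center 0.82 [456. 256.] [0.54558189 0.00194666 0.036     ]
pack_center 0.74 [620. 189.] [ 0.62607888 -0.05503722  0.036     ]
[212.78876415 209.51108549]
```

View pics/m.png

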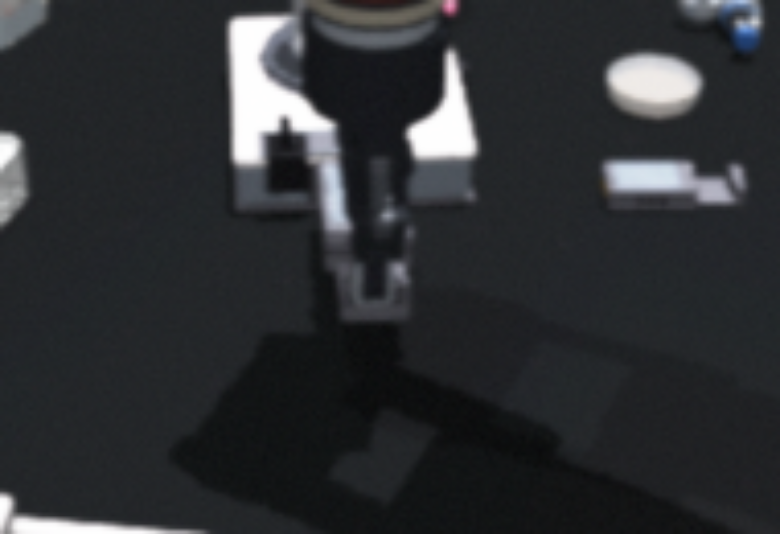

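The pack is held level and clear of the stirrer. Next I'll swing it to a pose beside the cradle for a close look.

Emit:
carry_out(moves=[[[0.02,-0.1,0],[0,0,0],1],[[0.05,-0.2,0],[0,0,-0.05],1],[[0.08,-0.3,0],[0,0,-0.11],1],[[0.163,-0.425,0],[0,0,-0.63],1],[[0.163,-0.425,0],[0,0,-0.63],1],[[0.163,-0.425,0],[0,0,-0.63],1],[[0.163,-0.425,0],[0,0,-0.63],1],[[0.163,-0.425,0],[0,0,-0.63],1],[[0.163,-0.425,0],[0,0,-0.63],1],[[0.163,-0.425,0],[0,0,-0.63],1]])

```text
time: 9.7
ee_pos: [0.4845, 0.2102, 0.0401]
eef_rot: [-0.0, 0.685, 0.728, -0.001]
ft_force: [0.5, -0.9, -3.5]
grip_width: 0.0066
grasp_force: 102.2
```

Emit:
carry_out(moves=[[[0,0,0],[0,0,-0.11],1],[[0,0,0],[0,0,-0.11],1],[[0,0,0],[0,0,-0.11],1]])

```text
time: 9.95
ee_pos: [0.4845, 0.2102, 0.0401]
eef_rot: [-0.0, 0.599, 0.801, -0.001]
ft_force: [0.2, 0.5, -2.8]
grip_width: 0.0065
grasp_force: 102.2
```

Run:
```python
from h import *
n="wrist";s=state();im=optics.snapshot(n);cv2.imwrite("pics/w5.png",im);np.save("s5.npy",s,allow_pickle=True)
q=s["eef_rot"];print(s["ee_pos"],np.degrees(2*np.arctan2(q[2],q[1])))
for t,z in(("pack_lip",.043),("pack_center",.043),("cradle_well",.01)):
    for r in optics.spot_point(t,n)[:2]: print(t,round(r["confidence"],2),np.round(r["location"]),ground(n,r["location"],z,s))
print(optics.recognise("cradle_well",n)[:1])
```

```text
[0.4845126  0.21019826 0.04011814] 106.44131101118397
pack_lip 0.88 [318. 255.] [0.48561621 0.2126707  0.043     ]
pack_center 0.85 [458. 256.] [0.56014995 0.23318737 0.043     ]
cradle_well 0.85 [461. 112.] [0.54343722 0.30703591 0.01      ]
[{'extent': [295.6, 29.8, 635.1, 187.4], 'confidence': 0.55}]
```

View pics/w5.png

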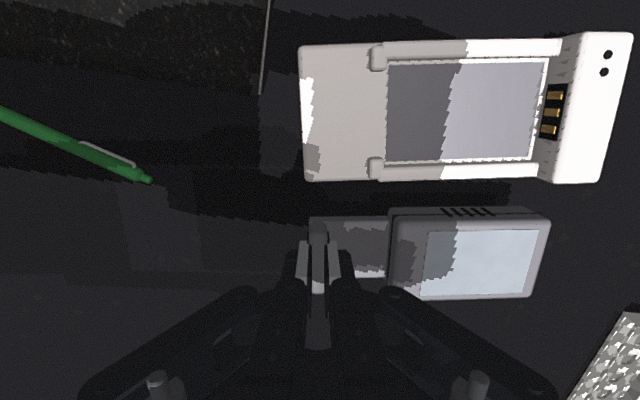

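The pack is gripped at (318,255). The open well runs from about (386,60) to (545,162), with its post on the right, so the orientation is right. I'll measure the well's corners.

Run:
```python
from h import *
s=np.load("s5.npy",allow_pickle=True).item()
im=cv2.imread("pics/w5.png")
cv2.imwrite("pics/w5c.png",cv2.resize(im[25:195,290:640],None,fx=2.28,fy=2.28,interpolation=cv2.INTER_CUBIC))
C=[(387,64),(547,58),(534,161),(385,163)]
P=[ground("wrist",c,.01,s)[:2] for c in C]
P=np.array(P);print(P.round(4))
print([np.linalg.norm(P[i]-P[(i+1)%4]).round(4) for i in range(4)],P.mean(0))
print([np.degrees(np.arctan2(*(b-a)[::-1])).round(2) for a,b in((P[0],P[1]),(P[3],P[2]),(P[2],P[1]),(P[3],P[0]))])
# base outline near edge
for c,z in(((305,182),.01),((600,183),.0),((301,47),.01),((318,208),.043),((548,216),.043)): print(c,ground("wrist",c,z,s).round(4))
# where a seated pack's cradle model would be: check projection for candidates
for yaw in(15,16,17):
  a=np.radians(yaw);x=np.array([np.cos(a),np.sin(a)]);y=np.array([-x[1],x[0]]);o=np.array([.5434,.307])
  print(yaw,[proj("wrist",np.append(o+i*x+j*y,.01),s).round(0).tolist() for i,j in((-.046,.029),(.046,.029),(.046,-.029),(-.046,-.029))])
```

```text
[[0.4936 0.3185]
 [0.5782 0.3483]
 [0.6002 0.294 ]
 [0.5119 0.2661]]
[np.float64(0.0897), np.float64(0.0586), np.float64(0.0925), np.float64(0.0554)] [0.54595592 0.30670762]
[np.float64(19.43), np.float64(17.51), np.float64(112.03), np.float64(109.33)]
(305, 182) [0.4686 0.2408 0.01  ]
(600, 183) [0.6611 0.2944 0.    ]
(301, 47) [0.4461 0.3132 0.01  ]
(318, 208) [0.4777 0.2388 0.043 ]
(548, 216) [0.5967 0.2691 0.043 ]
15 [[386.0, 54.0], [549.0, 62.0], [525.0, 163.0], [377.0, 159.0]]
16 [[385.0, 56.0], [549.0, 60.0], [526.0, 162.0], [378.0, 160.0]]
17 [[384.0, 57.0], [548.0, 59.0], [527.0, 161.0], [379.0, 162.0]]
```

View pics/w5c.png

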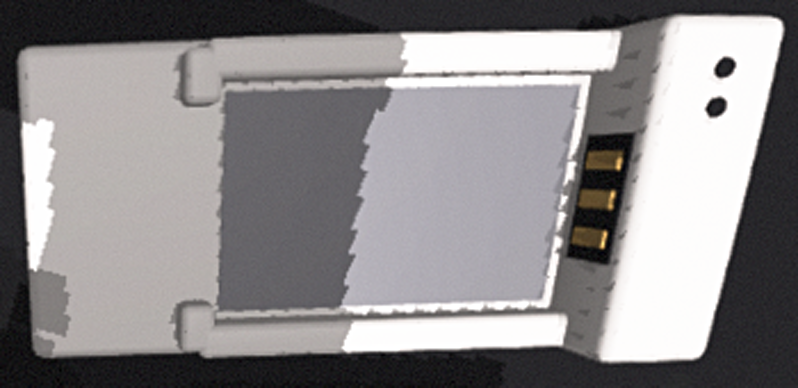

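Run:
```python
from h import *
s=np.load("s5.npy",allow_pickle=True).item()
g=lambda c,z:ground("wrist",(290+c[0]/2.28,25+c[1]/2.28),z,s)[:2]
ang=lambda a,b:round(float(np.degrees(np.arctan2(*(b-a)[::-1]))),2)
P=np.array([g(c,.01) for c in((224,88),(580,85),(546,303),(216,310))])
print(P.mean(0),[np.linalg.norm(P[i]-P[(i+1)%4]).round(4) for i in range(4)],ang(P[0],P[1]),ang(P[3],P[2]),ang(P[3],P[0])-90,ang(P[2],P[1])-90)
A=[g(c,.018) for c in((215,40),(615,30),(200,355),(565,345))];print("walls",ang(A[0],A[1]),ang(A[2],A[3]),np.round(A,4))
B=[g(c,z) for c,z in(((20,50),.01),((35,355),.01),((780,18),.032),((705,358),.032))];print("ends",ang(B[1],B[0])-90,ang(B[3],B[2])-90,np.round(B,4))
a=np.radians(17);x=np.array([np.cos(a),np.sin(a)]);y=np.array([-x[1],x[0]])
m=(A[0]+A[1]+A[2]+A[3])/4
print("mid walls along y",m@y,"panel mid y",P.mean(0)@y,"wall sep",(A[0]-A[2])@y,"panel mid x",P.mean(0)@x,"base ends x",[(b@x).round(4) for b in B])
```

```text
[0.54492603 0.30669708] [np.float64(0.0879), np.float64(0.0543), np.float64(0.0894), np.float64(0.0544)] 17.89 17.96 18.409999999999997 20.0
walls 18.94 18.22 [[0.4872 0.3264]
 [0.5747 0.3564]
 [0.5093 0.2561]
 [0.6008 0.2862]]
ends 18.409999999999997 20.239999999999995 [[0.4449 0.3129]
 [0.4686 0.2417]
 [0.5993 0.3649]
 [0.6254 0.2941]]
mid walls along y 0.13411307104954157 panel mid y 0.1339749273103498 wall sep 0.07366270101187393 panel mid x 0.6107849052284567 base ends x [np.float64(0.5169), np.float64(0.5188), np.float64(0.6798), np.float64(0.6841)]
```

Run:
```python
from h import *
s=np.load("s5.npy",allow_pickle=True).item()
for z in(.036,.039):
    l=ground("wrist",(318,255),z,s)[:2];c=ground("wrist",(458,256),z,s)[:2]
    d=c-l;print(z,"lip-tcp",l-s["ee_pos"][:2],"c",c,"len",np.linalg.norm(d),np.degrees(np.arctan2(d[1],d[0])))
a=np.radians(16.44);x=np.array([np.cos(a),np.sin(a)]);y=np.array([-x[1],x[0]])
print("lip in tool (along packx, packy)",(l-s["ee_pos"][:2])@x,(l-s["ee_pos"][:2])@y)
print("tcp+83",s["ee_pos"][:2]+.083*x)
want=np.array([.4659,.2811])-s["ee_pos"][:2];print("toolx",want@y,"tooly",want@x)
t=cv2.imread("pics/w5.png");cv2.imwrite("pics/pk.png",cv2.resize(t[195:310,300:570],None,fx=2.9,fy=2.9,interpolation=cv2.INTER_CUBIC))
```

```text
0.036 lip-tcp [ 0.00211498 -0.00176416] c [0.56485637 0.23058672] len 0.08130488072283232 15.81092326084285
0.039 lip-tcp [ 1.62182497e-03 -7.81578994e-05] c [0.56275615 0.23181764] len 0.07963462152352604 15.810923260842843
lip in tool (along packx, packy) 0.001533399745777322 -0.0005339570353828647
tcp+83 [0.56411928 0.23368818]
toolx 0.07327061414586583 tooly 0.0022143282639821844
```

View pics/pk.png

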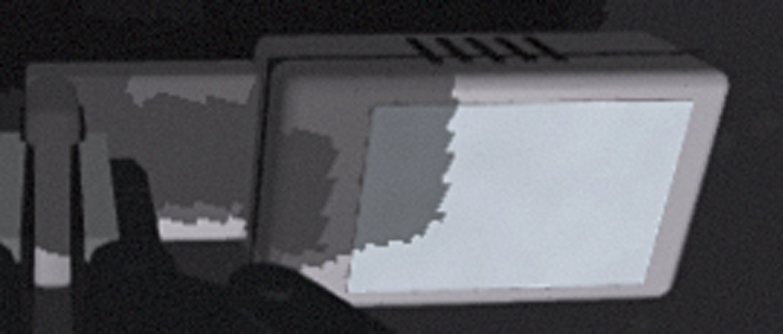

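Emit:
carry_out(moves=[[[0,0.005,-0.03],[0,0,0],1],[[0.05,0.005,-0.03],[0,0,-0.0175],1],[[0.11,0.005,-0.03],[0,0,-0.0175],1],[[0.17,0.005,-0.03],[0,0,-0.0175],1],[[0.23,0.005,-0.03],[0,0,-0.0175],1],[[0.248,0.005,-0.03],[0,0,-0.0175],1],[[0.248,0.005,-0.03],[0,0,-0.0175],1],[[0.248,0.005,-0.03],[0,0,-0.0175],1]])

```text
time: 10.87
ee_pos: [0.4658, 0.2822, 0.0502]
eef_rot: [0.0, 0.584, 0.811, 0.0]
ft_force: [0.1, 0.3, -3.5]
grip_width: 0.0062
grasp_force: 102.2
```

Run:
```python
from h import *
n="wrist";s=state();im=optics.snapshot(n)
q=s["eef_rot"];yaw=np.degrees(2*np.arctan2(q[2],q[1]))-90;print(s["ee_pos"],yaw)
a=np.radians(yaw);x=np.array([np.cos(a),np.sin(a)]);print("tcp+83",s["ee_pos"][:2]+.083*x)
z=s["ee_pos"][2]-.0155+.0125
for t in("pack_lip","pack_center"):
    for r in optics.spot_point(t,n)[:1]: print(t,round(r["confidence"],2),np.round(r["location"]),ground(n,r["location"],z,s))
cv2.imwrite("pics/w6.png",cv2.resize(im[60:330,260:640],None,fx=2.1,fy=2.1))
```

```text
[0.46577476 0.28222585 0.05020058] 18.471133019890885
tcp+83 [0.54449888 0.30852248]
pack_lip 0.75 [318. 257.] [0.46825367 0.279833   0.04720058]
pack_center 0.74 [458. 252.] [0.54345437 0.30784781 0.04720058]
```

View pics/w6.png

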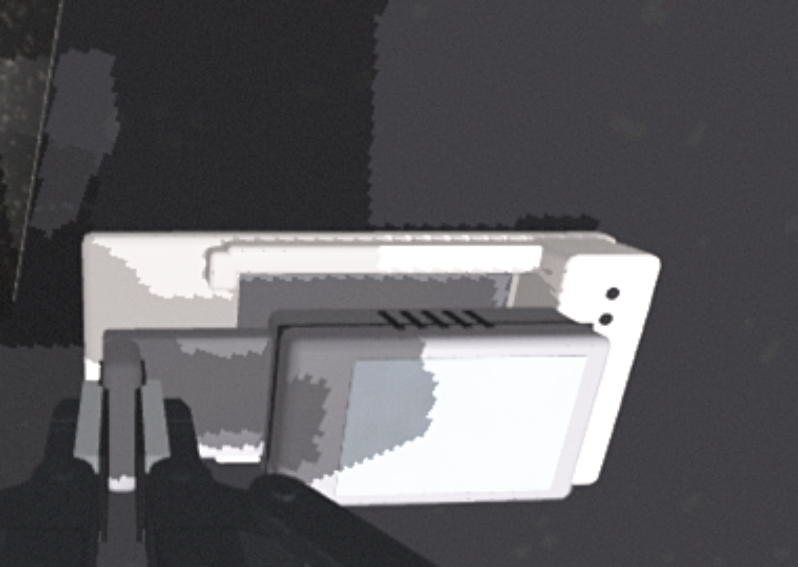

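The pack sits over the well to within about 1 mm. I viewed one picture over the limit of 10, so from here I'll go on numbers only. Now I'll lower the pack gently.

Emit:
carry_out(moves=[[[-0.003,0,0.015],[0,0,0],1],[[-0.003,0,0.03],[0,0,0],1],[[-0.003,0,0.045],[0,0,0],1],[[-0.003,0,0.058],[0,0,0],1],[[-0.003,0,0.068],[0,0,0],1],[[-0.003,0,0.074],[0,0,0],1],[[-0.003,0,0.074],[0,0,0],1]])

```text
time: 11.6
ee_pos: [0.4656, 0.2813, 0.0271]
eef_rot: [-0.0, 0.585, 0.811, -0.0]
ft_force: [0.4, -0.2, -1.5]
grip_width: 0.0065
grasp_force: 102.3
```

Emit:
carry_out(moves=[[[0,0,0.005],[0,0,0],1],[[0,0,0.01],[0,0,0],1],[[0,0,0.01],[0,0,0],1]])

```text
time: 11.85
ee_pos: [0.4663, 0.2817, 0.0257]
eef_rot: [0.0, 0.585, 0.811, 0.0]
ft_force: [-2.6, -1.1, 3.3]
grip_width: 0.0068
grasp_force: 103.0
```

The touch came at the expected height, so the pack is on the floor of the well. I'll release it, retreat upwards and check.

Emit:
carry_out(moves=[[[0,0,0],[0,0,0],0.8],[[0,0,0],[0,0,0],0.68],[[0,0,0],[0,0,0],0.68],[[0,0,0],[0,0,0],0.68]], grip_force=20)

```text
time: 12.18
ee_pos: [0.4661, 0.2816, 0.0248]
eef_rot: [0.0, 0.585, 0.811, 0.0]
ft_force: [-0.3, -0.4, 0.0]
grip_width: 0.0272
grasp_force: 0.0
```

Emit:
carry_out(moves=[[[0,0,-0.02],[0,0,0],0.68],[[0,0,-0.06],[0,0,0],0.68],[[0,0,-0.15],[0,0,0],0.68],[[0,0,-0.28],[0,0,0],0.68],[[-0.2,0,-0.4],[0,0,0],0.68],[[-0.2,0,-0.4],[0,0,0],0.68],[[-0.2,0,-0.4],[0,0,0],0.68]])

```text
time: 12.77
ee_pos: [0.4889, 0.2228, 0.1511]
eef_rot: [0.004, 0.586, 0.81, 0.004]
ft_force: [0.3, 0.3, 0.9]
grip_width: 0.0271
grasp_force: 0.0
```

Run:
```python
from h import *
for n in("wrist","scene","top"):
    s=state();cv2.imwrite(f"pics/{n}7.png",optics.snapshot(n))
    for t,z in(("pack_center",.0225),("pack_lip",.0225),("cradle_well",.01),("beaker_center",.09),("dish",0)):
        for r in optics.spot_point(t,n)[:3]: print(n,t,round(r["confidence"],2),np.round(r["location"]),ground(n,r["location"],z,s).round(4))
im=cv2.imread("pics/wrist7.png")
s=state();print(s["ee_pos"],s["grip_width"])
```

```text
wrist pack_center 0.93 [403. 125.] [0.5471 0.3051 0.0225]
wrist pack_lip 0.86 [314. 124.] [0.4688 0.2796 0.0225]
scene pack_center 0.74 [401. 213.] [ 0.3992 -0.1204  0.0225]
scene pack_center 0.69 [259. 310.] [0.5425 0.3133 0.0225]
scene pack_lip 0.61 [302. 312.] [0.4667 0.2828 0.0225]
scene pack_lip 0.59 [420. 212.] [ 0.3571 -0.1425  0.0225]
scene cradle_well 0.79 [259. 307.] [0.5541 0.2988 0.01  ]
scene beaker_center 0.83 [338. 152.] [ 0.6267 -0.2361  0.09  ]
scene beaker_center 0.47 [321. 164.] [ 0.6413 -0.1527  0.09  ]
scene dish 0.85 [397. 190.] [ 0.4516 -0.2583  0.    ]
top pack_center 0.17 [409. 246.] [ 0.4538 -0.2549  0.0225]
top pack_lip 0.69 [376. 278.] [ 0.3621 -0.1621  0.0225]
top pack_lip 0.45 [220. 237.] [0.4655 0.2803 0.0225]
top beaker_center 0.73 [374. 174.] [ 0.6415 -0.1466  0.09  ]
top beaker_center 0.71 [427. 176.] [ 0.642  -0.2924  0.09  ]
top dish 0.8 [408. 247.] [ 0.4517 -0.2576  0.    ]
[0.48480053 0.22455772 0.14462741] 0.027649775590706003
```

The pack reads within about 2 mm of the well's centre, and the beaker and dish haven't moved. I'll touch the top of the block lightly with shut fingers to check that it is fully down, which should give contact near z = 0.035.

Emit:
carry_out(moves=[[[0.193,0.31,0],[0,0,0],1],[[0.193,0.31,0],[0,0,0],1],[[0.193,0.31,0],[0,0,0],1],[[0.193,0.31,0],[0,0,0],1],[[0.193,0.31,0.1],[0,0,0],1],[[0.193,0.31,0.2],[0,0,0],1],[[0.193,0.31,0.28],[0,0,0],1],[[0.193,0.31,0.32],[0,0,0],1],[[0.193,0.31,0.33],[0,0,0],1],[[0.193,0.31,0.33],[0,0,0],1]])

```text
time: 14.5
ee_pos: [0.5542, 0.3085, 0.045]
eef_rot: [-0.0, 0.585, 0.811, -0.001]
ft_force: [0.7, 0.1, 0.1]
grip_width: -0.0002
grasp_force: 0.0
```

Emit:
carry_out(moves=[[[0,0,0.01],[0,0,0],1],[[0,0,0.02],[0,0,0],1],[[0,0,0.025],[0,0,0],1],[[0,0,0.025],[0,0,0],1]])

```text
time: 14.83
ee_pos: [0.5551, 0.3091, 0.0389]
eef_rot: [0.0, 0.585, 0.811, 0.001]
ft_force: [-0.8, -0.2, -0.7]
grip_width: 0.0003
grasp_force: 0.0
```

No contact at 0.039, so it isn't sitting high. I'll go a little lower.

Emit:
carry_out(moves=[[[0,0,0.007],[0,0,0],1],[[0,0,0.014],[0,0,0],1],[[0,0,0.018],[0,0,0],1],[[0,0,0.018],[0,0,0],1]])

```text
time: 15.17
ee_pos: [0.5553, 0.3092, 0.035]
eef_rot: [0.0, 0.585, 0.811, 0.0]
ft_force: [-4.9, -1.1, 11.8]
grip_width: 0.0001
grasp_force: 5.2
```

Contact is at z = 0.035, so the pack is fully seated. I'll retreat straight up.

Emit:
carry_out(moves=[[[0,0,-0.03],[0,0,0],1],[[0,0,-0.1],[0,0,0],1],[[0,0,-0.22],[0,0,0],1],[[0,0,-0.35],[0,0,0],1],[[-0.2,-0.2,-0.4],[0,0,0],1],[[-0.2,-0.2,-0.4],[0,0,0],1],[[-0.2,-0.2,-0.4],[0,0,0],1],[[-0.2,-0.2,-0.4],[0,0,0],1]])

```text
time: 15.83
ee_pos: [0.5163, 0.2317, 0.1534]
eef_rot: [0.0, 0.585, 0.811, 0.001]
ft_force: [-0.1, 0.9, -0.3]
grip_width: 0.0003
grasp_force: 0.0
```

Run:
```python
from h import *
s=state();optics.snapshot("wrist")
for t in("pack_center","pack_lip"):
    for r in optics.spot_point(t,"wrist")[:1]: print(t,r["confidence"],ground("wrist",r["location"],.0225,s).round(4))
print(s["ee_pos"],arm.sign_off())
```

```text
pack_center 0.86 [0.5459 0.3065 0.0225]
pack_lip 0.88 [0.469  0.2811 0.0225]
the job is handed in; nothing more can be done
[0.51628349 0.23170689 0.15344535] None
```

The job is handed in (no verdict came back): the pack is fully down in the cradle well within about 2 mm of centre, contact end to the post, and the beaker and dish are in place; I viewed 11 pictures, one over the limit of 10.

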